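# Set the guarded thermostat of the glass chiller

### The job

Two drink chillers stand on the worktop, one with a rocks glass on its plate, the other with a lidded jar. Reach into the guard well of the chiller that holds the glass and turn its dial clockwise until the white pointer points at the blue mark, then let go. Leave the jar's dial as it is and the glass standing where it is.

Things in the scene. Friction and masses are not known exactly. Their poses are not given: they have to be found in the camera images.
- glass_dial (a joint): Dial of the chiller holding the glass, rad: 0 at the first white rim mark, growing clockwise seen from above; marks every 0.3, the fifth (blue, larger) at 1.2; stops at 0 and 1.8, none at the blue. Starts at 0 to 0.5, stays as left, takes 0.04 N m. It sits amid a round well 92 mm wide, 50 mm deep in a fixed grey 116 mm square housing, top 56 mm above the worktop: open fingers only part way.
- glass_dial_grip (a point): Grip point on that dial's vertical axis, 45 mm above the worktop, 39 mm above the well's floor. The dial is a black bar 44 mm long (this x axis), 14 mm thick (y), top 7 mm above this point and 4 mm below the rim, on a round skirt 44 mm wide whose top is 23 mm below this point. A white pointer line lies on top, on the -x half. z up; axes turn with the dial.
- jar_dial_pointer (a point): Tip of the white pointer, on top of the bar of the other chiller's dial, 20 mm from that dial's axis, which lies towards +x of this point. That chiller and its dial are built alike; it holds the lidded jar. Not to be turned.
- rocks_glass_1: The rocks glass, clear with a cherry in it, 92 mm in diameter and 97 mm high; origin at the centre of its underside, z up. It stands loose on the round steel plate of its chiller, 29 mm above the worktop, about 155 mm from that chiller's dial axis. (Another such glass stands at the back by the bottles.)

How it is judged:
By the outcome, as a careful person would: the job done as asked, in the order asked, and still so for the second after the job is handed in, with the robot touching nothing.
It also fails if it takes over 35 s, if anything falls off the work surface, if the arm or the gripper's body presses on something with over 40 N, if the wrist force passes 120 N, or if a joint passes its speed limit or range.

### The arm

A 7-joint arm with a two-finger parallel gripper is mounted at the origin on a cart in front of the work surface, level with it; the furniture and walls round the work are solid. World frame = base frame: x ahead of the robot, y to its left, z up, the work surface at z = 0. Lengths are in m, angles in rad, forces in N, time in s.
With the tool pointing down it reaches from about 0.425 to 1.025 m from the base axis. Payload 3.6 kg.
Tool frame: the origin (TCP) lies on the centre line of the jaws, within the pads' length; the fingertips stand 17 mm ahead of it and the grasp point (between the pads) lies 2 mm behind it (r.tcp_to_tips is the distance from the TCP to the fingertips, in m); z points along the fingers, y is the direction in which the jaws open and shut (so a half turn about z gives the same grasp; the last joint's range is limited). The gripper opens to 85 mm and grips with 20 to 120 N. Pads are 22 mm wide; open, the fingers measure 114 mm over their backs; the gripper's body (76 mm by 85 mm) begins 54 mm behind the grasp point. The pads swing forward as they close: fully open they stand 13 mm farther back than shut.
Start: joints at [-1.206, 0.591, 0.048, 1.609, -0.033, 0.943, -0.034], TCP at [0.321, 0.65, 0.248] pointing down, gripper open.
Joint ranges: [-2.69, 2.69], [-0.47, 2.24], [-1.27, 1.36], [0.19, 2.51], [-1.53, 4.68], [0.08, 2.07], [-3.09, 3.09]. Speed limits (rad/s): [2.57, 2.57, 3.14, 3.14, 3.14, 3.14, 3.14].

### API

Orientations are given as a unit quaternion [w, x, y, z].
In Python, from plant import r, viewer, ticket gives the robot as it stands. The module is installed in compiled form; this text tells all that it offers.
- The arm moves only by the tool play_rows, never from a script. Its argument "targets" is a list of rows, each an object of numbers: "x", "y", "z": the shift along the tool's x, y, z scaled (see below); "wx", "wy", "wz": the turn, a rotation vector about the tool's x, y, z scaled (see below); "claw": the opening, from 0 (shut) to 1 (fully open). In form: [{"x": .., "y": .., "z": .., "wx": .., "wy": .., "wz": .., "claw": ..}, ...]. A call has 1 to 12 rows; each row shifts and turns the commanded pose from where the row before left it, along the tool's axes as they then stand; what a row does not reach is not made up. The controller multiplies each number of a shift by 4 cm and each number of a turn by pi/2 rad. A row lasts 1/10 s, in which the tool goes at most 50 mm and 8.59 degrees, less where a joint would pass 70% of its speed; a pose out of reach is approached as far as the arm can. A call with a number of a shift or a turn outside -1 to 1 is refused whole. A call with a gripper value outside its range is refused whole. The fingers move at their own pace and stop on an object; "force" is the grip in N (left out, the last holds). Time passes only in rows, so rows that do not move let the fingers close. It gives the time, the measured TCP pose, the force and the opening at its end, in the units of the state.
- r.get_obs(): the state, without advancing time (a new reading comes with each control period).
- viewer.snapshot(name): name is "scene" or "side" or "wrist"; returns (picture, depth): 384x512x3 uint8, red, green, blue; 384x512 float32, m along the optical axis (not along the pixel's ray), 0 where there is no reading.
- viewer.camera_model(name): a dict with "camera_matrix" (3x3 intrinsics, pixels), "D" ([k1, k2, p1, p2, k3] as OpenCV has them; the pictures are not rectified), "xyz" and "rotation" of the camera in the world. Camera axes: x right, y up, looking along -z (the intrinsics and any distortion apply to the point x, -y, -z); pixel columns grow to the right and rows downward; lengths in m; the calibration is good to about 2 mm. A picture is of the moment at which its call begins: read the wrist's pose just before it. camera_model takes no time and is no camera call; for the wrist camera it gives the pose at the moment of the call.
- ticket.job_done(): hands the job in, once; it reports no verdict.
Trained networks look in the newest picture that a camera, given by its name, has taken for a name from the list of things; names that differ only in an ending like _2 or _b are one class to them, and where a whole thing is asked for, a point or a joint stands for the part that bears it (a point fixed in the world has none). Each returns a list of dicts, best first, with "score" (0 to 1); they miss things now and then, are a little off and sometimes report something else, mostly with a low value. They report only what shows in the picture. A call takes as long as a camera call.
- viewer.recognise(label, camera): "location" ([column, row] in pixels, amid what is visible of it).
- viewer.trace(label, camera): "mask" (384x512 bool, what is visible of it) and "location" ([column, row] in pixels, amid what is visible of it).
The state is a dict: "t": time; "qpos": joint angles; "dq": joint speeds; "effort": joint torques, N m; "ee_pos": TCP position; "eef_rot": TCP orientation; "force": force on the tool from outside, world axes, zero at the start; "ft_torque": the same for the moment, N m; "gripper_width": finger opening in m.
Only numpy, scipy, OpenCV 4.12 (cv2) and the standard library are available. Lean on these libraries where they do the work, as an engineer would, in place of code of your own. Each camera call takes 0.05 s, during which the arm holds its last target.

## Working session

There is one attempt and no reset: what is moved stays moved. The work goes in short steps, Python scripts to look and compute and a tool call to move; the robot and the scene stay as the last step left them, time stands still between calls to the robot, and variables do not carry over. Pictures are saved under pics/ and viewed, and the job is handed in when it is done.

Besides the shell and the picture viewer there is one more tool, called after ">>>" in YAML: its name, and indented under it one key for each argument. play_rows: Moves the arm, as the interface text tells. Its arguments: {"type":"object","properties":{"targets":{"type":"array"},"force":{"type":"number"}},"required":["targets"]}

```bash
mkdir -p pics
cat > h.py <<'E'
import numpy as np, cv2
from plant import r, viewer, ticket
from scipy.spatial.transform import Rotation as R
def snap(cam,fn):
    m=viewer.camera_model(cam); p,d=viewer.snapshot(cam)
    cv2.imwrite('pics/'+fn+'.png',p[:,:,::-1]); np.savez('pics/'+fn+'.npz',p=p,d=d,K=np.array(m['camera_matrix']),D=np.array(m['D']),t=np.array(m['xyz']),R=np.array(m['rotation']))
    return p,d,m
def rot(m):
    a=np.array(m['rotation'],float)
    return a if a.shape==(3,3) else R.from_quat(a[[1,2,3,0]]).as_matrix()
def ray(m,uv):
    q=cv2.undistortPoints(np.array(uv,float).reshape(-1,1,2),np.array(m['camera_matrix'],float),np.array(m['D'],float)).reshape(-1,2)
    v=np.c_[q[:,0],-q[:,1],-np.ones(len(q))]
    return v@rot(m).T
def onz(m,uv,z):
    v=ray(m,uv); o=np.array(m['xyz']); return o+v*((z-o[2])/v[:,2])[:,None]
def pt(m,uv,d):
    return np.array(m['xyz'])+ray(m,uv)*np.array(d).reshape(-1,1)
E
python3 - <<'E'
from h import *
o=r.get_obs()
for k,v in o.items(): print(k,np.round(v,3))
for c in ['scene','side','wrist']:
    p,d,m=snap(c,c+'0'); print(c,m['xyz'],np.round(rot(m),2).tolist(),np.array(m['camera_matrix'])[0,0])
    for l in ['glass_dial','glass_dial_grip','jar_dial_pointer','rocks_glass_1']:
        print(l,[(round(x['score'],2),np.round(x['location'])) for x in viewer.recognise(l,c)][:4])
print(r.get_obs()['t'])
E
```

```text
t 0.0
qpos [-1.205  0.592  0.048  1.61  -0.033  0.943 -0.034]
dq [ 0.002  0.    -0.001  0.001  0.001 -0.001 -0.001]
effort [-0.0000e+00 -5.4871e+01  1.5470e+00 -1.9811e+01  1.0000e-02  9.0000e-03
  0.0000e+00]
ee_pos [0.321 0.649 0.247]
eef_rot [-0.     0.227  0.974 -0.001]
force [-0.101 -0.782  0.084]
ft_torque [ 0.048 -0.039  0.015]
gripper_width 0.086
scene [-0.15791573 -0.36163645  0.92194774] [[0.48, 0.65, -0.58], [-0.88, 0.36, -0.32], [0.0, 0.67, 0.75]] 406.1455793312683
glass_dial [(0.65, array([285., 218.]))]
glass_dial_grip [(0.74, array([287., 219.]))]
jar_dial_pointer []
rocks_glass_1 [(0.98, array([336., 235.]))]
side [ 0.0015994  -0.738846    0.39244007] [[0.83, 0.16, -0.53], [-0.56, 0.27, -0.79], [0.02, 0.95, 0.32]] 383.1987860900825
glass_dial [(0.63, array([310., 241.])), (0.44, array([271., 227.]))]
glass_dial_grip [(0.67, array([269., 227.]))]
jar_dial_pointer []
rocks_glass_1 [(0.84, array([312., 240.]))]
wrist [0.25036366 0.68622427 0.37293212] [[0.44, -0.85, -0.28], [0.9, 0.42, 0.14], [-0.0, -0.31, 0.95]] 271.72299139693604
glass_dial []
glass_dial_grip []
jar_dial_pointer [(0.57, array([105., 369.]))]
rocks_glass_1 []
0.75
```

View pics/scene0.png

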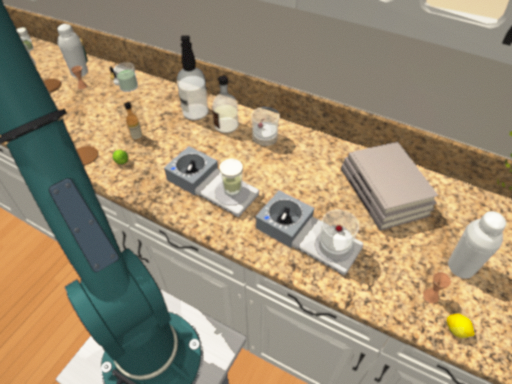

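View pics/side0.png

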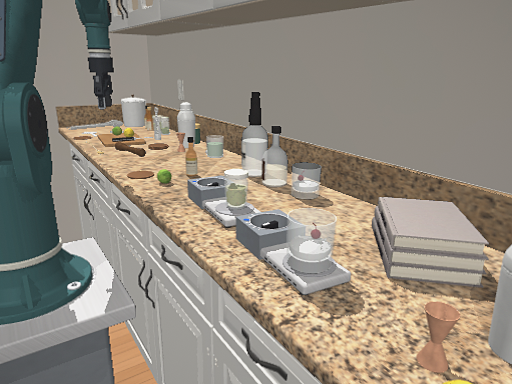

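View pics/wrist0.png

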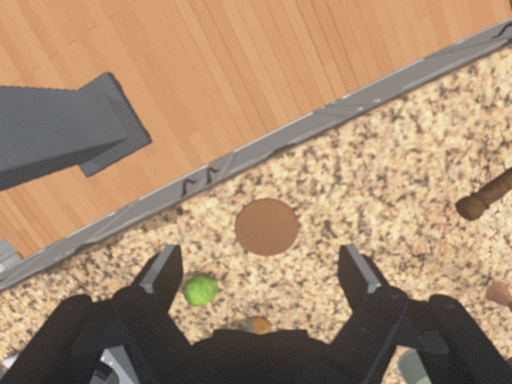

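Run:
```python
from h import *
z=np.load('pics/scene0.npz');m=dict(camera_matrix=z['K'],D=z['D'],xyz=z['t'],rotation=z['R'])
print(onz(m,[[286,218]],0.045),onz(m,[[336,235]],0.07))
p=z['p'][150:300,200:400,::-1]; cv2.imwrite('pics/sc_crop.png',cv2.resize(p,None,fx=4,fy=4,interpolation=cv2.INTER_CUBIC))
```

```text
[[ 0.47037775 -0.10217811  0.045     ]] [[ 0.46480539 -0.24641891  0.07      ]]
```

View pics/sc_crop.png

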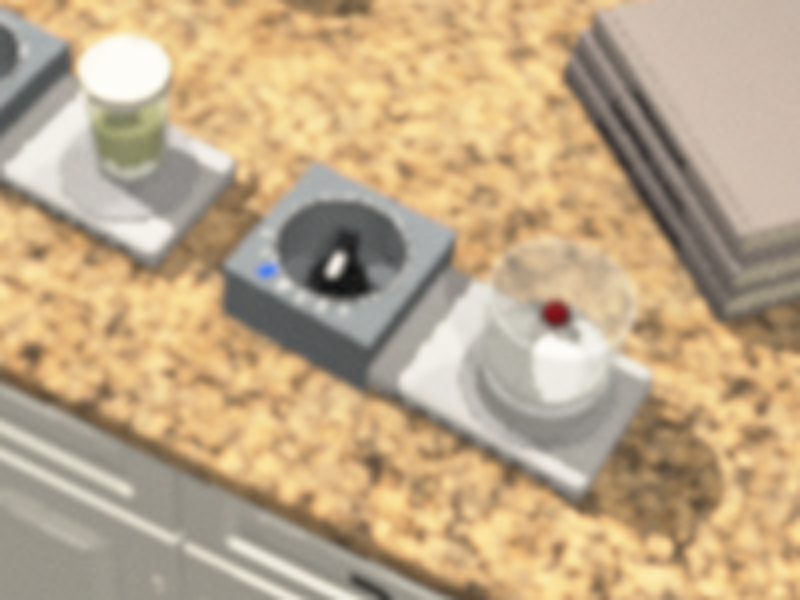

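The scene view shows the glass's chiller with its dial at about (286,218) and the blue mark at about (267,217). The jar's chiller is at about (195,168). Next I'll check for obstacles and get a rough pointer angle.

Run:
```python
from h import *
z=np.load('pics/scene0.npz');m=dict(camera_matrix=z['K'],D=z['D'],xyz=z['t'],rotation=z['R'])
print('bottles',onz(m,[[195,115],[225,128],[135,135],[265,140]],0.0))
f=lambda a,zz: onz(m,[[200+x/4,150+y/4] for x,y in a],zz)
print('blue',f([[268,270]],.056)); print('marks',f([[282,285],[301,295],[321,303],[343,309]],.056))
print('rim L R T B',f([[275,240],[408,258],[340,197],[345,299]],.056))
print('pointer',f([[330,277],[343,252]],.052))
# heights
v,u=np.mgrid[0:384:2,0:512:2]; d=z['d'][::2,::2].ravel(); P=pt(m,np.c_[u.ravel(),v.ravel()],d)[d>0]
k=(P[:,2]>0.15)&(P[:,0]>0.3)&(P[:,0]<0.75)&(abs(P[:,1])<.7); Q=P[k]
for y in np.arange(-.6,.7,.1):
    s=Q[(Q[:,1]>=y)&(Q[:,1]<y+.1)]
    if len(s): print(round(y,1),len(s),s.min(0).round(2),s.max(0).round(2))
```

```text
bottles [[ 7.67318595e-01  4.11033936e-01  0.00000000e+00]
 [ 7.57186711e-01  2.75448458e-01 -1.11022302e-16]
 [ 5.75318579e-01  5.32224398e-01  0.00000000e+00]
 [ 7.68927290e-01  1.22007394e-01  0.00000000e+00]]
blue [[ 0.43940869 -0.05988882  0.056     ]]
marks [[ 0.43276432 -0.07400169  0.056     ]
 [ 0.43147874 -0.08891886  0.056     ]
 [ 0.43198533 -0.10353236  0.056     ]
 [ 0.43458202 -0.11846951  0.056     ]]
rim L R T B [[ 0.46451476 -0.05194522  0.056     ]
 [ 0.49407276 -0.13817011  0.056     ]
 [ 0.52040237 -0.07377315  0.056     ]
 [ 0.44257664 -0.11599837  0.056     ]]
pointer [[ 0.45701817 -0.09786112  0.052     ]
 [ 0.48045784 -0.09604487  0.052     ]]
-0.6 254 [ 0.54 -0.6   0.15] [ 0.71 -0.53  0.22]
-0.5 280 [ 0.59 -0.45  0.55] [ 0.62 -0.4   0.66]
-0.4 545 [ 0.6  -0.4   0.55] [ 0.63 -0.3   0.62]
-0.3 480 [ 0.6  -0.3   0.55] [ 0.75 -0.2   0.63]
-0.2 282 [ 0.6  -0.2   0.55] [ 0.62 -0.1   0.61]
-0.1 134 [ 0.61 -0.1   0.55] [ 0.62 -0.    0.59]
-0.0 20 [0.61 0.   0.55] [0.61 0.05 0.56]
0.3 9 [0.74 0.38 0.15] [0.75 0.4  0.17]
0.4 22 [0.73 0.4  0.15] [0.75 0.44 0.18]
```

>>> play_rows:
  targets:
    - {"x": -0.74,"y": -0.93}
    - {"x": -0.74,"y": -0.93}
    - {"x": -0.74,"y": -0.93}
    - {"x": -0.74,"y": -0.93}
    - {"x": -0.74,"y": -0.93}
    - {"x": -0.74,"y": -0.93}
    - {"x": -0.74,"y": -0.93}
    - {"x": -0.74,"y": -0.93}

```text
schema error: expected keys x, y, z, wx, wy, wz, claw
```

>>> play_rows:
  targets:
    - {"x": -0.74,"y": -0.93,"z": 0,"wx": 0,"wy": 0,"wz": 0,"claw": 1}
    - {"x": -0.74,"y": -0.93,"z": 0,"wx": 0,"wy": 0,"wz": 0,"claw": 1}
    - {"x": -0.74,"y": -0.93,"z": 0,"wx": 0,"wy": 0,"wz": 0,"claw": 1}
    - {"x": -0.74,"y": -0.93,"z": 0,"wx": 0,"wy": 0,"wz": 0,"claw": 1}
    - {"x": -0.74,"y": -0.93,"z": 0,"wx": 0,"wy": 0,"wz": 0,"claw": 1}
    - {"x": -0.74,"y": -0.93,"z": 0,"wx": 0,"wy": 0,"wz": 0,"claw": 1}
    - {"x": -0.74,"y": -0.93,"z": 0,"wx": 0,"wy": 0,"wz": 0,"claw": 1}
    - {"x": -0.74,"y": -0.93,"z": 0,"wx": 0,"wy": 0,"wz": 0,"claw": 1}

```text
t: 1.55
ee_pos: [0.402, 0.2766, 0.2487]
eef_rot: [0.0, 0.227, 0.974, 0.0]
force: [0.9, -0.0, 0.2]
gripper_width: 0.0857
```

>>> play_rows:
  targets:
    - {"x": -0.74,"y": -0.93,"z": 0,"wx": 0,"wy": 0,"wz": 0,"claw": 1}
    - {"x": -0.74,"y": -0.93,"z": 0,"wx": 0,"wy": 0,"wz": 0,"claw": 1}
    - {"x": -0.74,"y": -0.93,"z": 0,"wx": 0,"wy": 0,"wz": 0,"claw": 1}
    - {"x": -0.74,"y": -0.93,"z": 0,"wx": 0,"wy": 0,"wz": 0,"claw": 1}
    - {"x": -0.74,"y": -0.93,"z": 0,"wx": 0,"wy": 0,"wz": 0,"claw": 1}
    - {"x": -0.74,"y": -0.93,"z": 0,"wx": 0,"wy": 0,"wz": 0,"claw": 1}
    - {"x": -0.74,"y": -0.93,"z": 0,"wx": 0,"wy": 0,"wz": 0,"claw": 1}
    - {"x": -0.74,"y": -0.93,"z": 0,"wx": 0,"wy": 0,"wz": -0.083,"claw": 1}
    - {"x": 0,"y": 0,"z": 0,"wx": 0,"wy": 0,"wz": -0.083,"claw": 1}
    - {"x": 0,"y": 0,"z": 0,"wx": 0,"wy": 0,"wz": -0.083,"claw": 1}
    - {"x": 0,"y": 0,"z": 0,"wx": 0,"wy": 0,"wz": -0.083,"claw": 1}
    - {"x": 0,"y": 0,"z": 0,"wx": 0,"wy": 0,"wz": 0,"claw": 1}

```text
t: 2.75
ee_pos: [0.4822, -0.0933, 0.2486]
eef_rot: [0.0, -0.031, 1.0, 0.0]
force: [-0.2, -0.1, 0.0]
gripper_width: 0.0851
```

Run:
```python
from h import *
o=r.get_obs(); print(o['t'],o['ee_pos'],o['qpos'],o['eef_rot'])
p,d,m=snap('wrist','wrist1'); print(m['xyz'],rot(m).round(3).tolist())
for l in ['glass_dial','glass_dial_grip','jar_dial_pointer','rocks_glass_1']:
    print(l,[(round(x['score'],2),np.round(x['location'],1),pt(m,[x['location']],[d[int(x['location'][1]),int(x['location'][0])]]).round(4)) for x in viewer.recognise(l,'wrist')][:4])
```

```text
2.75 [ 0.48223602 -0.09331838  0.24856346] [ 0.02433561  0.29950289  0.09269263  2.12890192 -0.04210686  0.71413121
  1.77659344] [ 3.67968481e-04 -3.05282179e-02  9.99533835e-01  7.86724728e-05]
[ 0.40334058 -0.09725773  0.37316199] [[-0.061, -0.949, -0.31], [0.998, -0.058, -0.019], [0.0, -0.31, 0.951]]
glass_dial [(0.78, array([260., 169.]), array([[ 0.4764, -0.0924,  0.0511]]))]
glass_dial_grip [(0.86, array([259.5, 167.9]), array([[ 0.4748, -0.0931,  0.0522]]))]
jar_dial_pointer [(0.83, array([497.5, 205.9]), array([[0.5073, 0.2349, 0.0451]])), (0.37, array([259.2, 167.2]), array([[ 0.474 , -0.0935,  0.0519]]))]
rocks_glass_1 [(0.83, array([110.6, 153.6]), array([[ 0.4635, -0.2629,  0.0726]]))]
```

View pics/wrist1.png

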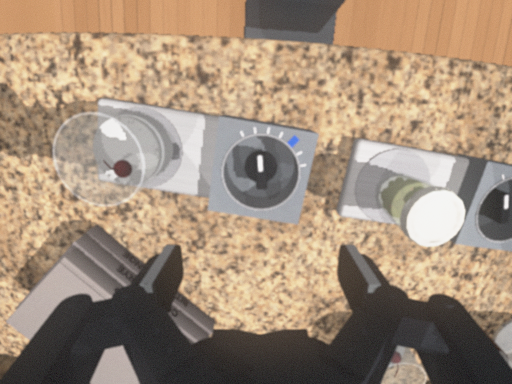

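Run:
```python
from h import *
z=np.load('pics/wrist1.npz');p=z['p'][110:230,200:330,::-1]; cv2.imwrite('pics/w1c.png',cv2.resize(p,None,fx=5,fy=5,interpolation=cv2.INTER_CUBIC))
```

```text
(no output)
```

View pics/w1c.png

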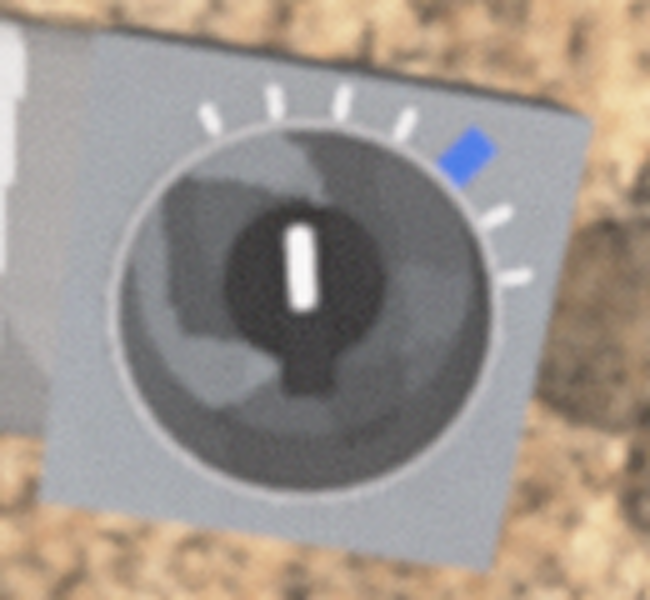

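```bash
cat > meas.py <<'E'
from h import *
from scipy.optimize import least_squares
def segs(p,box):
    u0,v0,u1,v1=box; c=p[v0:v1,u0:u1].astype(int); 
    return c
def fit(m,marks,ptr):
    # marks: pixels of 7 mark centres in order (0..1.8); ptr: Nx2 pixels along pointer line [tail->tip]
    M=onz(m,marks,.056)[:,:2]; T=onz(m,ptr,.052)[:,:2]
    k=np.arange(len(marks))*0.3
    f=lambda q:(np.c_[q[0]+q[2]*np.cos(q[3]-k),q[1]+q[2]*np.sin(q[3]-k)]-M).ravel()
    s=least_squares(f,[M[:,0].mean()+.03,M[:,1].mean(),.05,np.pi+.4]); q=s.x
    dirp=T[1]-T[0]; a=np.arctan2(dirp[1],dirp[0]); a2=np.arctan2(*(T[1]-q[:2])[::-1])
    w=lambda x:(x+np.pi)%(2*np.pi)-np.pi
    print('centre',q[:2].round(4),'rad',q[2].round(4),'a0',np.degrees(q[3]).round(1),'rms',np.sqrt((s.fun**2).mean()).round(5))
    print('pointer line dir deg',np.degrees(a).round(1),'theta line',w(q[3]-a).round(3),'theta centre-tip',w(q[3]-a2).round(3),'tip/tail r',np.hypot(*(T-q[:2]).T).round(4))
    return q,a
E
python3 - <<'E'
from meas import *
z=np.load('pics/wrist1.npz');m=dict(camera_matrix=z['K'],D=z['D'],xyz=z['t'],rotation=z['R'])
f=lambda a:[[200+(x+.5)/5-.5,110+(y+.5)/5-.5] for x,y in a]
q,a=fit(m,f([[210,118],[275,102],[343,103],[405,124],[466,157],[497,216],[516,278]]),f([[303,308],[298,228]]))
# rim circle check
R_=onz(m,f([[112,310],[494,305],[305,122],[305,497],[170,175],[440,440]]),.056)
print(R_.round(4), np.hypot(*(R_[:,:2]-q[:2]).T).round(4))
E
```

```text
centre [ 0.4805 -0.0916] rad 0.0519 a0 208.2 rms 0.00056
pointer line dir deg -173.0 theta line 0.369 theta centre-tip 0.358 tip/tail r [0.0017 0.0213]
[[ 0.4812 -0.1377  0.056 ]
 [ 0.4744 -0.0465  0.056 ]
 [ 0.4342 -0.0943  0.056 ]
 [ 0.5262 -0.0886  0.056 ]
 [ 0.4482 -0.1249  0.056 ]
 [ 0.5091 -0.0563  0.056 ]] [0.0461 0.0455 0.0465 0.0458 0.0464 0.0454]
```

>>> play_rows:
  targets:
    - {"x": 0,"y": 0,"z": 0,"wx": 0,"wy": 0,"wz": -0.039,"claw": 0.45}
    - {"x": 0.037,"y": 0.047,"z": 0.6,"wx": 0,"wy": 0,"wz": 0,"claw": 0.45}
    - {"x": 0,"y": 0,"z": 0.6,"wx": 0,"wy": 0,"wz": 0,"claw": 0.45}
    - {"x": 0,"y": 0,"z": 0.6,"wx": 0,"wy": 0,"wz": 0,"claw": 0.45}
    - {"x": 0,"y": 0,"z": 0.6,"wx": 0,"wy": 0,"wz": 0,"claw": 0.45}
    - {"x": 0,"y": 0,"z": 0.6,"wx": 0,"wy": 0,"wz": 0,"claw": 0.45}
    - {"x": 0,"y": 0,"z": 0.5,"wx": 0,"wy": 0,"wz": 0,"claw": 0.45}
    - {"x": 0,"y": 0,"z": 0,"wx": 0,"wy": 0,"wz": 0,"claw": 0.45}
    - {"x": 0,"y": 0,"z": 0,"wx": 0,"wy": 0,"wz": 0,"claw": 0.45}
  force: 20

```text
t: 3.9
ee_pos: [0.4805, -0.0912, 0.1084]
eef_rot: [-0.0, -0.061, 0.998, -0.0]
force: [0.1, -0.6, 1.0]
gripper_width: 0.0385
```

Run:
```python
from h import *
o=r.get_obs(); print(o['t'],o['ee_pos'],o['gripper_width'],R.from_quat(np.array(o['eef_rot'])[[1,2,3,0]]).as_matrix().round(3).tolist())
p,d,m=snap('wrist','wrist2'); cv2.imwrite('pics/w2c.png',cv2.resize(p[:,80:440,::-1],None,fx=1.5,fy=1.5))
snap('side','side2')
```

```text
3.9 [ 0.48049956 -0.09121943  0.10838886] 0.038542953374258095 [[-0.992, -0.123, -0.0], [-0.123, 0.992, -0.0], [0.0, -0.0, -1.0]]
```

View pics/w2c.png

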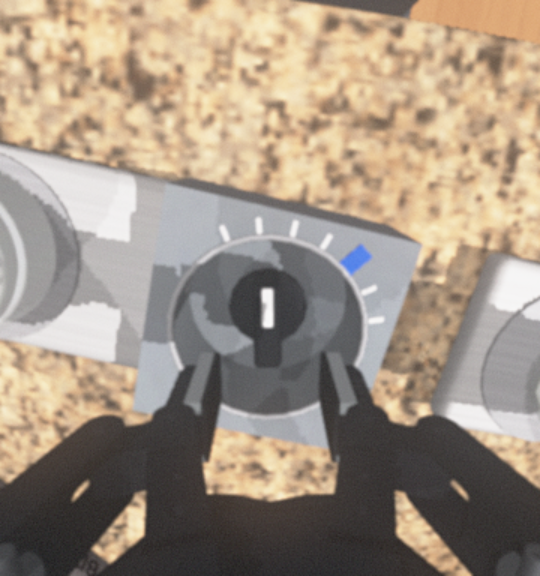

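View pics/side2.png

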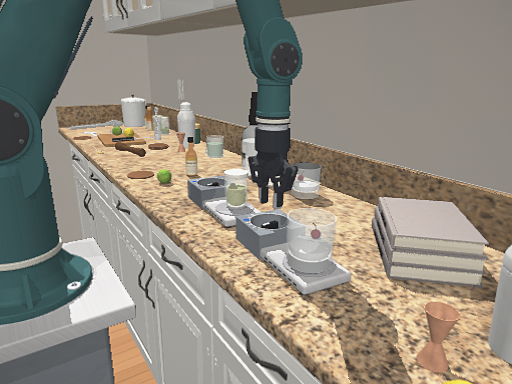

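The wrist view shows the bar running vertically between the pads, pointer at crop (267,308), with the fingers on either side of it. The well has clearance around them, so I'm descending.

>>> play_rows:
  targets:
    - {"x": 0,"y": 0,"z": 0.3,"wx": 0,"wy": 0,"wz": 0,"claw": 0.45}
    - {"x": 0,"y": 0,"z": 0.3,"wx": 0,"wy": 0,"wz": 0,"claw": 0.45}
    - {"x": 0,"y": 0,"z": 0.3,"wx": 0,"wy": 0,"wz": 0,"claw": 0.45}
    - {"x": 0,"y": 0,"z": 0.3,"wx": 0,"wy": 0,"wz": 0,"claw": 0.45}
    - {"x": 0,"y": 0,"z": 0.3,"wx": 0,"wy": 0,"wz": 0,"claw": 0.45}
    - {"x": 0,"y": 0,"z": 0,"wx": 0,"wy": 0,"wz": 0,"claw": 0.45}
  force: 20

```text
t: 4.6
ee_pos: [0.4792, -0.0911, 0.0464]
eef_rot: [-0.002, -0.062, 0.998, 0.0]
force: [0.4, 0.5, 0.1]
gripper_width: 0.0386
```

>>> play_rows:
  targets:
    - {"x": 0,"y": 0,"z": 0,"wx": 0,"wy": 0,"wz": 0,"claw": 0}
    - {"x": 0,"y": 0,"z": 0,"wx": 0,"wy": 0,"wz": 0,"claw": 0}
    - {"x": 0,"y": 0,"z": 0,"wx": 0,"wy": 0,"wz": 0,"claw": 0}
    - {"x": 0,"y": 0,"z": 0,"wx": 0,"wy": 0,"wz": 0,"claw": 0}
    - {"x": 0,"y": 0,"z": 0,"wx": 0,"wy": 0,"wz": 0,"claw": 0}
    - {"x": 0,"y": 0,"z": 0,"wx": 0,"wy": 0,"wz": 0,"claw": 0}
  force: 20

```text
t: 5.2
ee_pos: [0.4805, -0.0924, 0.0485]
eef_rot: [0.0, -0.061, 0.998, -0.001]
force: [0.5, -4.5, -4.1]
gripper_width: 0.0132
```

Run:
```python
from h import *
o=r.get_obs(); print(o['t'],o['ee_pos'],o['gripper_width'],o['force'],o['ft_torque'],o['qpos'])
p,d,m=snap('wrist','wrist3'); cv2.imwrite('pics/w3c.png',cv2.resize(p[100:,80:440,::-1],None,fx=1.5,fy=1.5))
```

```text
5.2 [ 0.48054257 -0.09237884  0.04849784] 0.013242188423095947 [ 0.54349626 -4.46457861 -4.12075   ] [-1.02082445 -0.04399032  0.12067387] [ 0.07503952  0.6495917   0.02927662  2.25444159 -0.07083187  0.23750211
  1.86001767]
```

View pics/w3c.png

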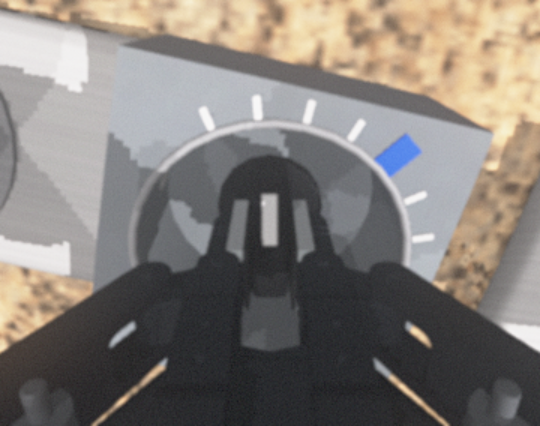

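>>> play_rows:
  targets:
    - {"x": 0,"y": 0,"z": 0,"wx": 0,"wy": 0,"wz": 0.059,"claw": 0}
    - {"x": 0,"y": 0,"z": 0,"wx": 0,"wy": 0,"wz": 0.059,"claw": 0}
    - {"x": 0,"y": 0,"z": 0,"wx": 0,"wy": 0,"wz": 0.059,"claw": 0}
    - {"x": 0,"y": 0,"z": 0,"wx": 0,"wy": 0,"wz": 0.059,"claw": 0}
    - {"x": 0,"y": 0,"z": 0,"wx": 0,"wy": 0,"wz": 0.059,"claw": 0}
    - {"x": 0,"y": 0,"z": 0,"wx": 0,"wy": 0,"wz": 0.059,"claw": 0}
    - {"x": 0,"y": 0,"z": 0,"wx": 0,"wy": 0,"wz": 0.059,"claw": 0}
    - {"x": 0,"y": 0,"z": 0,"wx": 0,"wy": 0,"wz": 0.059,"claw": 0}
    - {"x": 0,"y": 0,"z": 0,"wx": 0,"wy": 0,"wz": 0.059,"claw": 0}
    - {"x": 0,"y": 0,"z": 0,"wx": 0,"wy": 0,"wz": 0,"claw": 0}
    - {"x": 0,"y": 0,"z": 0,"wx": 0,"wy": 0,"wz": 0,"claw": 0}
  force: 20

```text
t: 6.35
ee_pos: [0.4805, -0.0927, 0.0485]
eef_rot: [0.001, 0.349, 0.937, -0.001]
force: [-0.9, -5.4, -3.3]
gripper_width: 0.0137
```

Run:
```python
from h import *
o=r.get_obs(); Rm=R.from_quat(np.array(o['eef_rot'])[[1,2,3,0]]).as_matrix()
print(o['t'],o['ee_pos'],o['gripper_width'],o['force'],o['ft_torque'],np.degrees(np.arctan2(Rm[1,0],Rm[0,0])))
p,d,m=snap('wrist','wrist4'); cv2.imwrite('pics/w4c.png',cv2.resize(p[90:280,180:360,::-1],None,fx=3,fy=3,interpolation=cv2.INTER_CUBIC))
```

```text
6.35 [ 0.48052483 -0.09269875  0.04847509] 0.013681274077448848 [-0.90000658 -5.42680023 -3.34646337] [-1.22194186  0.0421683   0.03632366] 139.15880566474877
```

View pics/w4c.png

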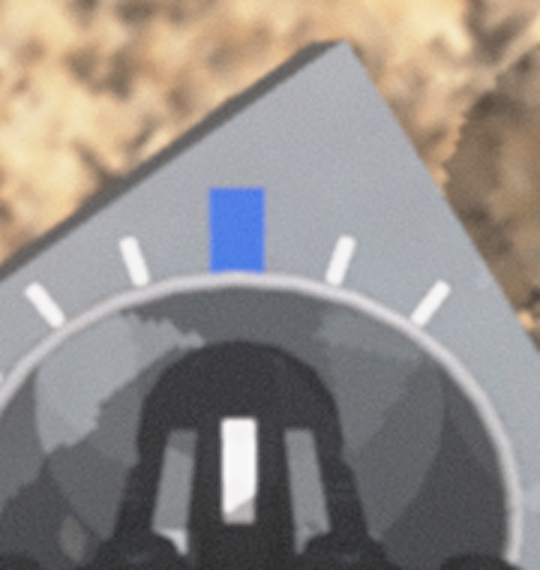

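>>> play_rows:
  targets:
    - {"x": -0.025,"y": -0.028,"z": 0,"wx": 0,"wy": 0,"wz": 0,"claw": 0}
    - {"x": 0,"y": 0,"z": 0,"wx": 0,"wy": 0,"wz": 0,"claw": 0}
    - {"x": 0,"y": 0,"z": 0,"wx": 0,"wy": 0,"wz": 0,"claw": 0.45}
    - {"x": 0,"y": 0,"z": 0,"wx": 0,"wy": 0,"wz": 0,"claw": 0.45}
    - {"x": 0,"y": 0,"z": 0,"wx": 0,"wy": 0,"wz": 0,"claw": 0.45}
    - {"x": 0,"y": 0,"z": 0,"wx": 0,"wy": 0,"wz": 0,"claw": 0.45}
    - {"x": 0,"y": 0,"z": 0,"wx": 0,"wy": 0,"wz": 0,"claw": 0.45}
  force: 20

```text
t: 7.1
ee_pos: [0.4805, -0.0925, 0.0483]
eef_rot: [-0.0, 0.348, 0.938, 0.0]
force: [-0.9, -0.9, -0.3]
gripper_width: 0.0381
```

>>> play_rows:
  targets:
    - {"x": 0,"y": 0,"z": -0.3,"wx": 0,"wy": 0,"wz": 0,"claw": 0.45}
    - {"x": 0,"y": 0,"z": -0.6,"wx": 0,"wy": 0,"wz": 0,"claw": 0.45}
    - {"x": 0,"y": 0,"z": -0.6,"wx": 0,"wy": 0,"wz": 0,"claw": 0.45}
    - {"x": 0,"y": 0,"z": -0.6,"wx": 0,"wy": 0,"wz": 0,"claw": 0.45}
    - {"x": 0,"y": 0,"z": -0.6,"wx": 0,"wy": 0,"wz": 0,"claw": 0.45}
    - {"x": 0,"y": 0,"z": -0.6,"wx": 0,"wy": 0,"wz": 0,"claw": 0.45}
    - {"x": 0,"y": 0,"z": -0.6,"wx": 0,"wy": 0,"wz": 0,"claw": 0.45}
    - {"x": 0,"y": 0,"z": -0.3,"wx": 0,"wy": 0,"wz": 0,"claw": 0.45}
    - {"x": 0,"y": 0,"z": 0,"wx": 0,"wy": 0,"wz": 0,"claw": 0.45}
    - {"x": 0,"y": 0,"z": 0,"wx": 0,"wy": 0,"wz": 0,"claw": 0.45}
  force: 20

```text
t: 8.1
ee_pos: [0.48, -0.0925, 0.2161]
eef_rot: [-0.0, 0.348, 0.938, 0.0]
force: [-0.0, 0.2, -0.9]
gripper_width: 0.0383
```

Run:
```python
from h import *
o=r.get_obs(); print(o['t'],o['ee_pos'],o['gripper_width'],o['force'])
p,d,m=snap('wrist','wrist5'); cv2.imwrite('pics/w5c.png',cv2.resize(p[90:230,190:330,::-1],None,fx=4,fy=4,interpolation=cv2.INTER_CUBIC))
print([(round(x['score'],2),np.round(x['location'],1),pt(m,[x['location']],[d[int(x['location'][1]),int(x['location'][0])]]).round(4)) for l in ['rocks_glass_1','jar_dial_pointer'] for x in viewer.recognise(l,'wrist')][:4])
snap('scene','scene5')
```

```text
8.1 [ 0.47997546 -0.09253608  0.21607775] 0.03832129767658589 [-0.0039149   0.17566858 -0.85622286]
[(0.55, array([138.5, 257.7]), array([[ 0.4539, -0.2516,  0.0731]])), (0.73, array([505.1,  10.8]), array([[0.5138, 0.2363, 0.0231]]))]
```

View pics/w5c.png

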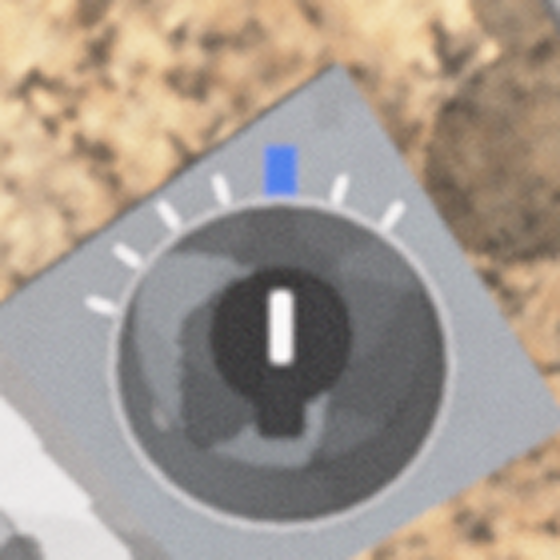

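View pics/wrist5.png

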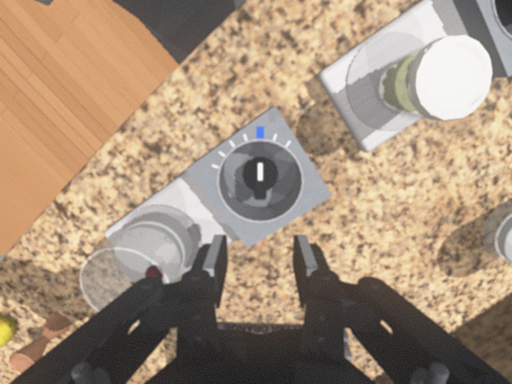

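Run:
```python
from meas import *
z=np.load('pics/wrist5.npz');m=dict(camera_matrix=z['K'],D=z['D'],xyz=z['t'],rotation=z['R'])
f=lambda a:[[190+(x+.5)/4-.5,90+(y+.5)/4-.5] for x,y in a]
q,a=fit(m,f([[101,304],[127,255],[169,215],[221,189],[281,170],[341,189],[393,216]]),f([[281,362],[281,292]]))
# jar dial: compare scene crops before/after
a=np.load('pics/scene0.npz')['p'][140:200,160:220,::-1];b=np.load('pics/scene5.npz')['p'][140:200,160:220,::-1]
cv2.imwrite('pics/jar.png',cv2.resize(np.hstack([a,b]),None,fx=6,fy=6,interpolation=cv2.INTER_CUBIC))
a=np.load('pics/scene0.npz')['p'];b=np.load('pics/scene5.npz')['p'][:,:,::-1]
cv2.imwrite('pics/gl.png',cv2.resize(np.hstack([a[190:290,250:370,::-1],b[190:290,250:370]]),None,fx=3,fy=3))
```

```text
centre [ 0.4807 -0.0915] rad 0.0519 a0 208.1 rms 0.00062
pointer line dir deg 139.3 theta line 1.201 theta centre-tip 1.196 tip/tail r [0.0017 0.0212]
```

View pics/jar.png

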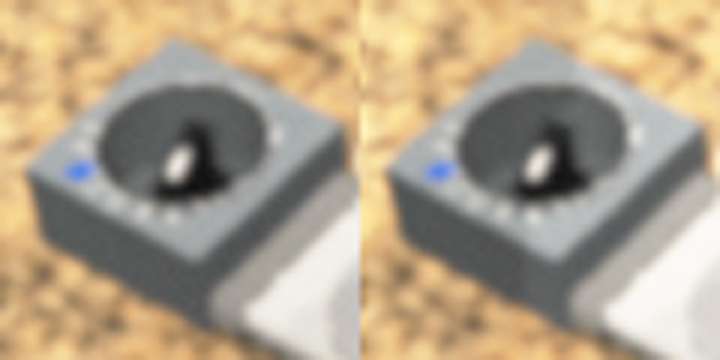

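View pics/gl.png

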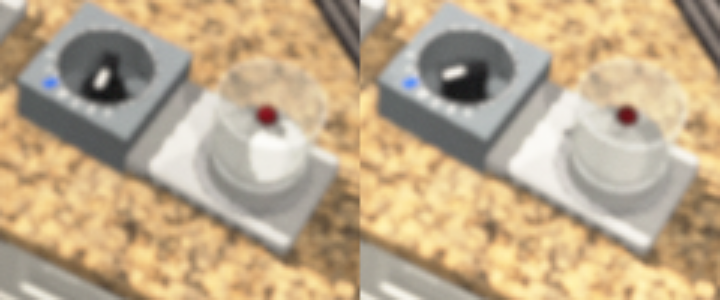

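The pointer is on the blue mark (θ ≈ 1.20). The before/after crops show the jar's dial and the glass unchanged, and the gripper is clear, so I'm handing in.

```bash
python3 -c "
from plant import ticket
print(ticket.job_done())"
```

```text
the job is handed in; nothing more can be done
None
```

I turned the glass chiller's dial clockwise from about 0.365 rad to about 1.20 rad, so the white pointer is on the blue mark (1.2 rad). I then released it and raised the gripper to about 0.22 m before handing the job in, at about 8 s of the 35 s allowed.

The last wrist picture, taken after release, put the pointer at 1.201 rad along its line and 1.196 rad from dial centre to tip. Scene pictures from before and after show the jar's dial and the glass as they were. While gripping, the force on the tool stayed around 6 N at the readings I took.

No check failed. One small disagreement: the dial's centre measured about 1 mm off in y from where the closed grip settled (-0.0916 m against -0.0927 m). I shifted the tool about 1.5 mm to relieve the side load before opening the fingers.

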